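# Index the vial carousel to bring the tall vial under the needle

## Robot

A 7-joint arm with a two-finger parallel gripper is mounted at the origin on the work surface. World frame = base frame: x ahead of the robot, y to its left, z up, the work surface at z = 0. Lengths are in mm, angles in rad, forces in N, time in s.
With the tool pointing down it reaches from about 400 to 875 mm from the base axis. Payload 4.4 kg.
Tool frame: the origin (TCP) lies at the very end of the fingers, on their centre line; the grasp point (between the pads) lies 19 mm behind it; z points along the fingers, x is the direction in which the jaws open and shut, and the axes are right-handed (so a half turn about z gives the same grasp; the last joint's range is limited). The gripper opens to 85 mm and grips with 20 to 120 N. Pads are 22 mm wide; open, the fingers measure 114 mm over their backs; the gripper's body (76 mm by 85 mm) begins 54 mm behind the grasp point. The pads swing forward as they close: fully open they stand 13 mm farther back than shut.
Start: joints at [1.26, 0.628, 0.038, 1.517, -0.027, 0.996, -0.02], TCP at [157.563, -630.628, 231.313] pointing down, gripper open.
Joint ranges: [-3.06, 3.06], [-0.37, 2.12], [-1.25, 1.32], [0.18, 2.47], [-1.1, 4.24], [0.23, 1.98], [-2.94, 2.94]. Speed limits (rad/s): [2.57, 2.57, 3.14, 3.14, 3.14, 3.14, 3.14].

## Interface

Orientations are given as [roll, pitch, yaw] about the fixed x, y, z axes, in that order (R = Rz(yaw) Ry(pitch) Rx(roll)).
In Python, from cell import ctrl gives the robot as it stands.
- The arm moves only by the shell command python3 -m creep 'ROWS'. ROWS is text: rows parted by semicolons, each of 7 numbers parted by spaces: the shift along the tool's x, y, z in units of 40 mm (1.0 is 40 mm), then the turn, a rotation vector about the tool's x, y, z in degrees, then the closure, from 0 (fully open) to 1 (shut). In form: x y z rx ry rz grip; .... A call has 1 to 10 rows; each row is the pose to reach, as a shift and turn from the pose commanded when the call began, along the tool's axes at that moment; what a row does not reach only later rows make up. A row lasts 1/12 s, in which the tool goes at most 41.7 mm and 7.16 degrees, less where a joint would pass 70% of its speed; a pose out of reach is approached as far as the arm can. A call with a gripper value outside its range is refused whole. The fingers move at their own pace and stop on an object; the grip force is fixed at half the most. Time passes only in rows, so rows that repeat a pose let the fingers close. It gives the time, the measured TCP pose, the force and the opening at its end, in the units of the state.
- ctrl.read_state(): the state, without advancing time (a new reading comes with each control period).
- ctrl.get_image(name): name is "scene" or "top"; returns a dict with "img" (420x560x3 uint8, red, green, blue), "vfov" (degrees; the focal length in pixels is half the picture's height over the tangent of half this angle, whatever the lens; pixels are square), "cx", "cy" (the principal point, pixels), "T" (4x4, takes a point from camera to world coordinates). Camera axes: x right, y up, looking along -z (the intrinsics and any distortion apply to the point x, -y, -z); pixel columns grow to the right and rows downward; lengths in mm; the calibration is good to about 2 mm. A picture is of the moment at which its call begins. There is no depth.
- ctrl.finish_job(): hands the job in, once; it reports no verdict.
Trained networks look in the newest picture that a camera, given by its name, has taken for a name from the list of things; names that differ only in an ending like _2 or _b are one class to them, and where a whole thing is asked for, a point or a joint stands for the part that bears it (a point fixed in the world has none). Each returns a list of dicts, best first, with "score" (0 to 1); they miss things now and then, are a little off and sometimes report something else, mostly with a low value. They report only what shows in the picture. A call takes as long as a camera call.
- ctrl.boxes_of(camera, thing): "rect" ([left, top, right, bottom] in pixels, round what is visible of it).
- ctrl.cut_out(camera, thing): "pixels" (420x560 bool, what is visible of it) and "rect" ([left, top, right, bottom] in pixels, round what is visible of it).
The state is a dict: "clock": time; "qpos": joint angles; "qd": joint speeds; "tau": joint torques, N m; "eef_pos": TCP position; "tool_rot": TCP orientation; "force": force on the tool from outside, world axes, zero at the start; "torque": the same for the moment, N m; "width": finger opening in mm.
Only numpy, scipy, OpenCV 4.12 (cv2) and the standard library are available. Lean on these libraries where they do the work, as an engineer would, in place of code of your own. Each camera call takes 0.05 s, during which the arm holds its last target.

## Task

Turn the sample carousel by its centre handle one position, in whichever direction brings the tall vial under the sampling needle, so that it clicks home in its detent there, then let go of the handle. The vial must stay seated upright in its pocket.

Things in the scene. Friction and masses are not known exactly. Their poses are not given: they have to be found in the camera images.
- handle (a point): Centre of the carousel's grip bar, on its vertical axis: black plastic, 70 long (x), 16 thick (y: grip across this, from above), 34 high (z), turning with the carousel. Its top is 148 mm and this point 131 mm above the work surface; below is a stem of 20 mm diameter, 60 mm high. At the start x points from the axis towards the needle.
- carousel (a joint): Rotation of the carousel, an aluminium disc (244 mm across, top at 48 mm) with six black cup pockets 100 mm from its axis. Rad, 0 at the start, growing anticlockwise from above. A detent every 60 deg (1.047 rad), no end stops: it takes up to 0.3 N m to pass half-way between two; it then pulls itself into the next.
- tall_vial_center (a point): Centre, half-way up, of the tall vial: brown glass, 23 mm diameter, 75 mm high, with a wide (23 mm) crimped metal cap (all others are 46 mm high with 13 mm caps); foot 50 mm, top 125 mm above the work surface. Loose in a 22 mm deep pocket next to the one under the needle, on its clockwise or its anticlockwise side. z: up along the vial.
- needle_tip (a point): Lower end of the fixed vertical sampling needle (4 mm thick), 140 mm above the work surface, 100 mm out from the carousel's axis, on the far side from the robot within 30 deg. It hangs from a bent steel tube, 10 mm thick, up to 192 mm above the surface, that rises from the base 160 mm from the axis.

How it is judged (in metres and radians):
At the end, for the whole second after the job is handed in: The carousel has been turned one position (60 degrees, within 7 degrees) either way and is at rest in its detent, with the tall vial upright (within 11 degrees) and its centre within 15 mm, horizontally, of the needle's axis (horizontal distance between tall_vial_center and needle_tip below 0.015 m and angle between tall_vial_center's own z axis and vertical below 0.2 rad and (value of joint carousel between 0.92 and 1.17 rad or value of joint carousel between -1.17 and -0.92 rad) and velocity of joint carousel between -0.05 and 0.05 rad/s); the robot touches nothing.
It fails at once if the tall vial is lifted out of its pocket or tipped over (z of tall_vial_center in the frame of needle_tip above -0.038 m or angle between tall_vial_center's own z axis and vertical above 0.5 rad).
It also fails if it takes over 32 s, if anything falls off the work surface, if the arm or the gripper's body presses on something with over 40 N, if the wrist force passes 120 N, or if a joint passes its speed limit or range.

## Working session

There is one attempt and no reset: what is moved stays moved. The work goes in short steps, Python scripts to look and compute and a shell command to move; the robot and the scene stay as the last step left them, time stands still between calls to the robot, and variables do not carry over. Pictures are saved under pics/ and viewed, and the job is handed in when it is done.

```bash
mkdir -p pics; ls; python3 - <<'E'
from cell import ctrl
import cv2,numpy as np
s=ctrl.read_state();print(s)
for n in("scene","top"):
    d=ctrl.get_image(n);cv2.imwrite(f"pics/{n}0.png",d["img"][:,:,::-1]);print(n,{k:d[k] for k in d if k!="img"})
    for t in("handle","tall_vial_center","carousel","needle_tip"):
        try:
            for b in ctrl.boxes_of(n,t)[:3]:print(t,b)
        except Exception as e:print(t,e)
E
```

```text
pics
{'clock': 0.0, 'qpos': array([ 1.26022469,  0.62931685,  0.03843797,  1.51836532, -0.02703854,
        0.99628848, -0.02000983]), 'qd': array([ 2.30943194e-04, -2.70714558e-04, -3.46755885e-04,  7.98567871e-04,
        9.38920678e-05, -1.03102058e-03, -5.94761049e-04]), 'tau': array([ 1.82686788e-03, -5.63403583e+01,  1.22644454e+00, -1.93445832e+01,
        1.09101157e-02,  1.05500247e-02, -4.52715966e-06]), 'eef_pos': array([ 157.40956621, -630.01562658,  230.40882517]), 'tool_rot': array([-3.14158096e+00,  1.86069696e-03, -1.32605219e+00]), 'force': array([-0.46623216, -0.28520456,  0.03559516]), 'torque': array([-0.00125416, -0.02414133,  0.00950508]), 'width': 85.46037569977688}
scene {'vfov': 43.542108638520695, 'cx': 281.3009424169701, 'cy': 197.92819796278013, 'T': array([[ 8.59532299e-01, -2.96981117e-01,  4.15940431e-01,
         8.71349928e+02],
       [ 5.10915454e-01,  5.20037455e-01, -6.84489915e-01,
        -4.38093912e+02],
       [-1.30240239e-02,  8.00851585e-01,  5.98721232e-01,
         5.20688271e+02],
       [ 0.00000000e+00,  0.00000000e+00,  0.00000000e+0
[... 278 characters left out ...]
core': 0.8}
top {'vfov': 56.16366079144701, 'cx': 279.9550221884185, 'cy': 212.8704402293871, 'T': array([[-2.40019630e-02,  9.93903546e-01, -1.07608772e-01,
         5.23838765e+02],
       [-9.98867011e-01, -1.94178732e-02,  4.34469787e-02,
         3.27586063e+01],
       [ 4.10925727e-02,  1.08529665e-01,  9.93243531e-01,
         7.56735155e+02],
       [ 0.00000000e+00,  0.00000000e+00,  0.00000000e+00,
         1.00000000e+00]])}
handle {'rect': [222.7, 175.2, 362.4, 310.9], 'score': 0.59}
tall_vial_center {'rect': [335.0, 201.7, 355.2, 217.0], 'score': 0.79}
carousel {'rect': [224.0, 176.7, 360.6, 313.6], 'score': 0.76}
needle_tip {'rect': [224.3, 132.7, 360.7, 312.0], 'score': 0.62}
```

View pics/scene0.png

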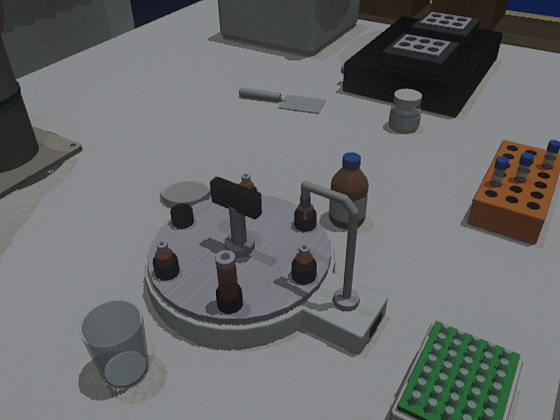

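View pics/top0.png

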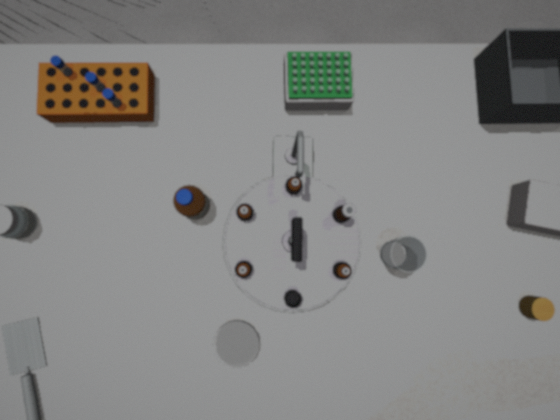

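```bash
python3 - <<'E'
import cv2
a=cv2.imread('pics/top0.png')[120:330,200:400];cv2.imwrite('pics/topz.png',cv2.resize(a,None,fx=2.85,fy=2.85,interpolation=cv2.INTER_CUBIC))
a=cv2.imread('pics/scene0.png')[160:370,130:400];cv2.imwrite('pics/scenez.png',cv2.resize(a,None,fx=2.85,fy=2.85,interpolation=cv2.INTER_CUBIC))
E
```

```text
(no output)
```

View pics/topz.png

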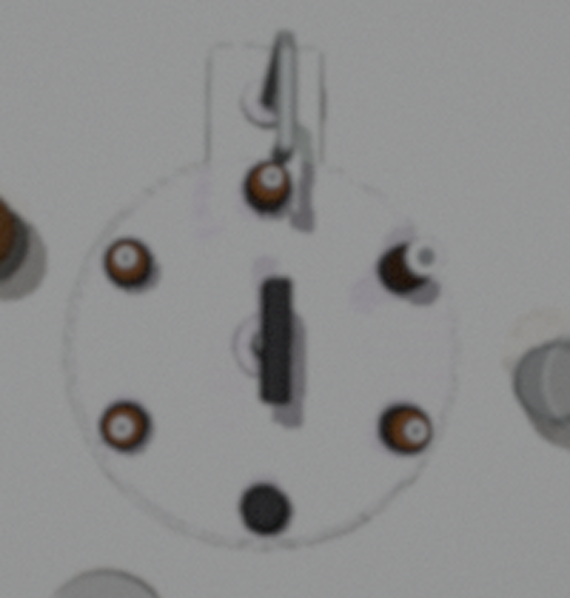

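View pics/scenez.png

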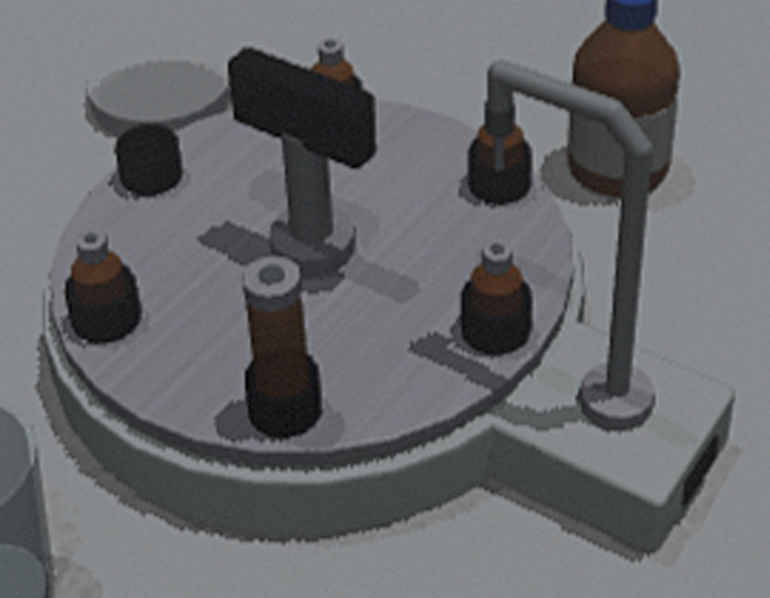

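The scene view shows the tall vial at (228,280) and the needle's pocket at (304,265), opposite the empty cup at (182,215). In the top view the tall vial is at (346,210), clockwise of the needle pocket at (294,185), so the carousel must turn anticlockwise (+60°). Next I locate the axis and the handle.

```bash
cat > h.py <<'E'
from cell import ctrl
import cv2,numpy as np
def ray(d,u,v,z):
    f=210/np.tan(np.radians(d["vfov"]/2));T=d["T"]
    r=T[:3,:3]@np.array([(u-d["cx"])/f,-(v-d["cy"])/f,-1]);p=T[:3,3]
    return p+r*(z-p[2])/r[2]
E
python3 - <<'E'
from h import *
d=ctrl.get_image("top")
Z=lambda x,y:(200+x/2.85-.3,120+y/2.85-.3)
P=lambda n,x,y,z:print(n,ray(d,*Z(x,y),z).round(1))
P("bar inner",276,278,148);P("bar outer",276,404,148)
P("stem base",250,345,52)
pk=[(267,190,64),(128,264,66),(126,427,66),(265,510,72),(403,428,66),(402,267,66)]
c=[]
for x,y,z in pk: c.append(ray(d,*Z(x,y),z)[:2])
c=np.array(c);m=c.mean(0);print(c.round(1),m,np.hypot(*(c-m).T).round(1),np.degrees(np.arctan2(*(c-m)[:,::-1].T)).round(1))
P("tall cap",423,256,125)
s=ctrl.get_image("scene")
Y=lambda x,y:(130+x/2.85-.3,160+y/2.85-.3)
for n,x,y,z in[("top corner1",248,50,148),("c2 ",232,62,148),("c3",375,97,148),("c4",358,110,148),("tall cap",272,273,125),("tip",499,170,140)]:print(n,ray(s,*Y(x,y),z).round(1))
for n,D in(("top",d),("scene",s)):
    for b in ctrl.cut_out(n,"handle")[:2]:
        q=b["pixels"];print(n,b["rect"],b["score"],q.sum())
E
```

```text
bar inner [582.4 -19.6 148. ]
bar outer [514.1 -17.6 148. ]
stem base [549.7 -10.2  52. ]
[[ 646.1  -22.7]
 [ 600.8   64.8]
 [ 501.2   67.4]
 [ 449.8  -15.5]
 [ 496.2 -102.2]
 [ 595.6 -105.6]] [548.29491271 -18.95217001] [97.8 98.9 98.4 98.5 98.1 98.7] [  -2.2   57.9  118.6  178.  -122.   -61.3]
tall cap [ 595.6 -106.1  125. ]
top corner1 [520.  -14.9 148. ]
c2  [519.4 -25.9 148. ]
c3 [587.3 -16.7 148. ]
c4 [586.1 -27.9 148. ]
tall cap [ 596.8 -107.1  125. ]
tip [651.2 -24.8 140. ]
top [225.5, 175.4, 359.7, 309.4] 0.78 13653
scene [145.4, 171.9, 331.0, 320.6] 0.68 18610
```

Axis at about (550,-20) from both cameras (2 to 4 mm agreement), bar heading about -2°, pocket radius about 98 mm against the 100 given, and the tall vial's cap agrees to 1 mm between cameras. I move over in steps, staying high.

```bash
python3 -m creep '-0.6 -0.65 0 0 0 1 0; -1.2 -1.3 0 0 0 2 0; -1.8 -1.95 0 0 0 3 0; -2.4 -2.6 0 0 0 4 0; -3.0 -3.25 0 0 0 5 0; -3.6 -3.9 0 0 0 6 0; -4.2 -4.55 0 0 0 7 0; -4.8 -5.2 0 0 0 8 0; -5.4 -5.85 0 0 0 8 0; -6.0 -6.5 0 0 0 8 0'
```

```text
clock: 1.53
eef_pos: [352.4, -333.4, 231.6]
tool_rot: [-3.141, -0.001, -1.466]
force: [0.8, 0.6, 0.4]
width: 85.6
```

```bash
python3 -m creep '-0.73 -0.57 0 0 0 1 0; -1.46 -1.15 0 0 0 2 0; -2.2 -1.72 0 0 0 3 0; -2.9 -2.3 0 0 0 4 0; -3.65 -2.87 0 0 0 5 0; -4.4 -3.45 0 0 0 6 0; -5.1 -4.02 0 0 0 7 0; -5.85 -4.6 0 0 0 8 0; -6.6 -5.2 0 0 0 8 0; -7.31 -5.75 0 0 0 8 0'; python3 -m creep '0 0 0 0 0 0 0;0 0 0 0 0 0 0;0 0 0 0 0 0 0'
python3 - <<'E'
from h import *
print(ctrl.read_state()["qpos"].round(2))
for n in("scene","top"):
    d=ctrl.get_image(n);cv2.imwrite(f"pics/{n}1.png",d["img"][:,:,::-1])
E
```

```text
clock: 2.37
eef_pos: [550.8, -17.7, 231.6]
tool_rot: [-3.141, 0.0, -1.605]
force: [1.6, -0.0, 0.4]
width: 85.4
clock: 2.62
eef_pos: [549.3, -20.4, 231.2]
tool_rot: [3.141, -0.001, -1.605]
force: [-0.1, -1.5, -0.2]
width: 85.3
[-0.05  0.48  0.05  1.8  -0.03  0.86 -1.59]
```

View pics/scene1.png

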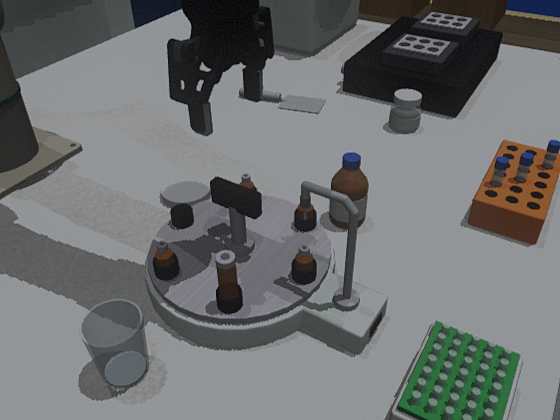

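View pics/top1.png

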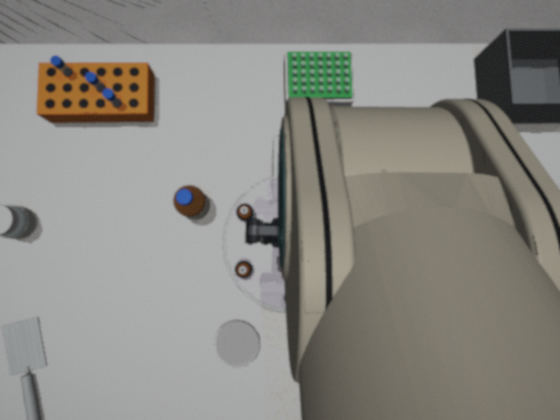

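```bash
python3 - <<'E'
from h import *
for n in("scene","top"):
    d=ctrl.get_image(n);f=210/np.tan(np.radians(d["vfov"]/2));T=np.linalg.inv(d["T"])
    for p in[(549,-20,231),(549,-20,148),(551,22,231),(548,-63,231)]:
        q=T[:3,:3]@p+T[:3,3];print(n,p,d["cx"]+f*q[0]/-q[2],d["cy"]-f*q[1]/-q[2])
E
```

```text
scene (549, -20, 231) 228.4399284418227 126.0503159499137
scene (549, -20, 148) 233.4061759920076 185.92432190044124
scene (551, 22, 231) 250.41903043942023 111.30564218702615
scene (548, -63, 231) 204.4664064374349 142.90230446580784
top (549, -20, 231) 302.7197206849419 236.0341658040113
top (549, -20, 148) 297.43918116578703 238.7176207547545
top (551, 22, 231) 271.3358356052719 235.22721561755463
top (548, -63, 231) 334.6225549076843 236.07533044893574
```

The view shows both finger tips, (200,132) and (252,98), straddling where the handle lies in line below them, consistent with the projected TCP. Descending.

```bash
python3 -m creep '0 0 0.4 0 0 0 0;0 0 0.8 0 0 0 0;0 0 1.2 0 0 0 0;0 0 1.6 0 0 0 0;0 0 1.9 0 0 0 0;0 0 2.2 0 0 0 0;0 0 2.5 0 0 0 0;0 0 2.75 0 0 0 0;0 0 2.9 0 0 0 0;0 0 2.9 0 0 0 0'
python3 - <<'E'
from h import *
for n in("scene",):
    d=ctrl.get_image(n);cv2.imwrite(f"pics/{n}2.png",cv2.resize(d["img"][120:340,120:400,::-1],None,fx=2.7,fy=2.7))
E
```

```text
clock: 3.65
eef_pos: [548.8, -20.4, 114.2]
tool_rot: [3.139, -0.0, -1.606]
force: [-0.3, 0.7, 0.2]
width: 85.6
```

View pics/scene2.png

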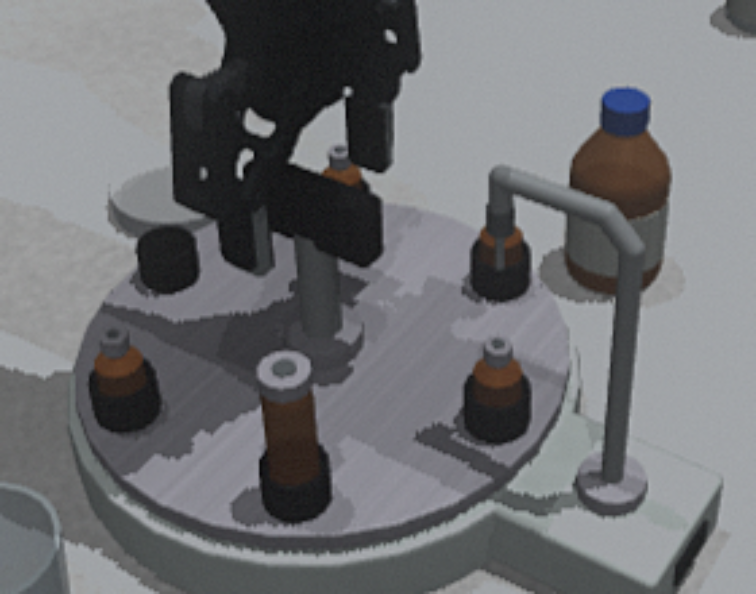

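The fingers straddle the bar, tips at about (245,255) and (370,155) in this crop, bar between them. Closing.

```bash
python3 -m creep '0 0 0 0 0 0 0.3;0 0 0 0 0 0 0.5;0 0 0 0 0 0 0.65;0 0 0 0 0 0 0.8;0 0 0 0 0 0 0.9;0 0 0 0 0 0 1;0 0 0 0 0 0 1;0 0 0 0 0 0 1;0 0 0 0 0 0 1;0 0 0 0 0 0 1'
python3 - <<'E'
from h import *
print(ctrl.read_state())
for n in("scene",):
    d=ctrl.get_image(n);cv2.imwrite(f"pics/{n}3.png",cv2.resize(d["img"][120:340,120:400,::-1],None,fx=2.7,fy=2.7))
E
```

```text
clock: 4.53
eef_pos: [549.8, -21.1, 116.0]
tool_rot: [-3.141, -0.001, -1.606]
force: [-0.2, -3.5, 5.1]
width: 15.6
{'clock': 4.5333, 'qpos': array([-0.03888309,  0.64557573,  0.03855672,  1.9055613 , -0.03929584,
        0.59052821, -1.58139821]), 'qd': array([-1.28254426e-03, -1.44164404e-03, -9.14105365e-05,  8.55614553e-04,
       -9.46733706e-04,  1.03047929e-03,  2.93387735e-04]), 'tau': array([-1.38363898e+00, -4.81637836e+01, -3.10717262e-01, -1.25564530e+01,
       -5.32109421e-01, -3.76400314e-01, -2.44751468e-02]), 'eef_pos': array([549.84696899, -21.05951981, 115.99077187]), 'tool_rot': array([-3.14089461e+00, -1.28930701e-03, -1.60595012e+00]), 'force': array([-0.21370308, -3.49435976,  5.0822145 ]), 'torque': array([-0.59880666,  0.26907727,  0.0361427 ]), 'width': 15.628400196229943}
```

View pics/scene3.png

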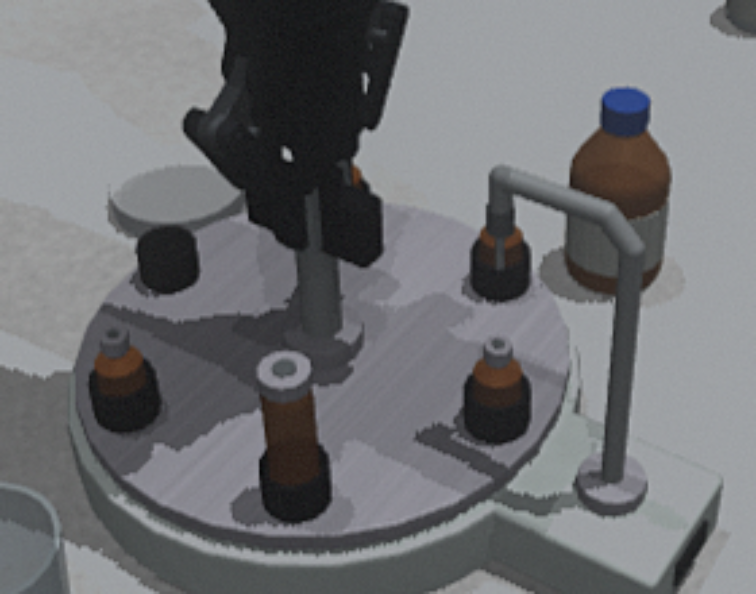

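Gripped at 15.6 mm, matching the 16 mm bar. Turning anticlockwise means negative about the tool's z. First part:

```bash
python3 -m creep '0 0 0 0 0 -1 1;0 0 0 0 0 -3 1;0 0 0 0 0 -5 1;0 0 0 0 0 -7.5 1;0 0 0 0 0 -10 1;0 0 0 0 0 -12.5 1;0 0 0 0 0 -15 1;0 0 0 0 0 -17 1;0 0 0 0 0 -19 1;0 0 0 0 0 -20 1'
python3 - <<'E'
from h import *
s=ctrl.read_state();print(s["torque"],s["qpos"].round(2))
for n in("scene",):
    d=ctrl.get_image(n);cv2.imwrite(f"pics/{n}4.png",cv2.resize(d["img"][120:340,120:400,::-1],None,fx=2.7,fy=2.7))
E
```

```text
clock: 5.42
eef_pos: [549.9, -20.9, 116.0]
tool_rot: [-3.141, -0.001, -1.257]
force: [-1.8, -2.4, 5.5]
width: 15.3
[-0.39547541  0.24195809 -0.24004589] [ 0.03  0.65 -0.06  1.9   0.07  0.59 -1.33]
```

View pics/scene4.png

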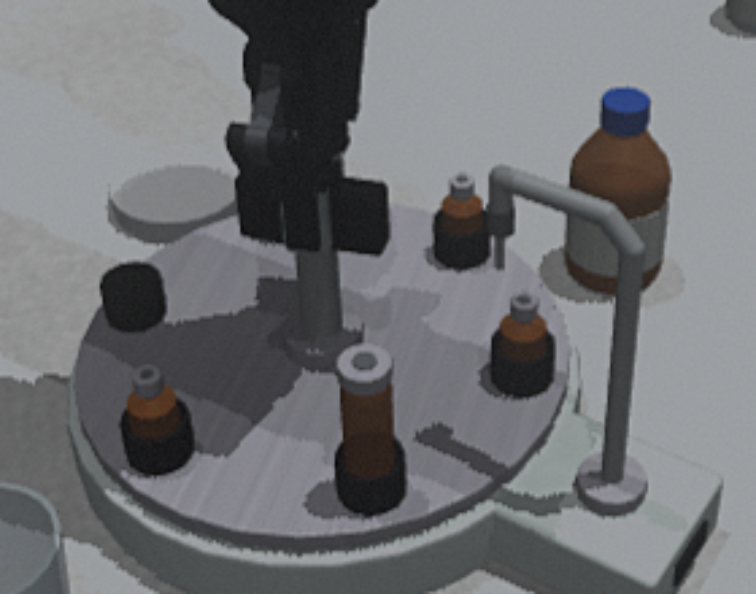

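The carousel follows: the tall vial moved from (295,430) to (370,430) in the crop, toward the needle, and is upright. Continuing to 60°.

```bash
python3 -m creep '0 0 0 0 0 -1 1;0 0 0 0 0 -3 1;0 0 0 0 0 -5 1;0 0 0 0 0 -7.5 1;0 0 0 0 0 -10 1;0 0 0 0 0 -12.5 1;0 0 0 0 0 -15 1;0 0 0 0 0 -17 1;0 0 0 0 0 -19 1;0 0 0 0 0 -20 1'
python3 -m creep '0 0 0 0 0 -1 1;0 0 0 0 0 -3 1;0 0 0 0 0 -5 1;0 0 0 0 0 -7.5 1;0 0 0 0 0 -10 1;0 0 0 0 0 -12.5 1;0 0 0 0 0 -15 1;0 0 0 0 0 -17 1;0 0 0 0 0 -19 1;0 0 0 0 0 -20 1'
python3 -m creep '0 0 0 0 0 0 1;0 0 0 0 0 0 1;0 0 0 0 0 0 1'
python3 - <<'E'
from h import *
s=ctrl.read_state();print(s["torque"],s["qpos"].round(2))
for n in("scene",):
    d=ctrl.get_image(n);cv2.imwrite(f"pics/{n}5.png",cv2.resize(d["img"][120:340,120:400,::-1],None,fx=2.7,fy=2.7))
E
```

```text
clock: 6.3
eef_pos: [549.8, -20.7, 116.0]
tool_rot: [3.141, -0.001, -0.905]
force: [-1.6, -1.4, 5.7]
width: 15.3
clock: 7.13
eef_pos: [549.6, -20.6, 116.0]
tool_rot: [3.141, -0.001, -0.557]
force: [-1.8, -1.4, 5.5]
width: 15.2
clock: 7.38
eef_pos: [549.6, -20.6, 116.0]
tool_rot: [3.141, -0.001, -0.559]
force: [-0.8, -0.5, 5.9]
width: 15.6
[-0.37532661  0.31038481 -0.00737304] [ 0.15  0.66 -0.26  1.9   0.27  0.62 -0.83]
```

View pics/scene5.png

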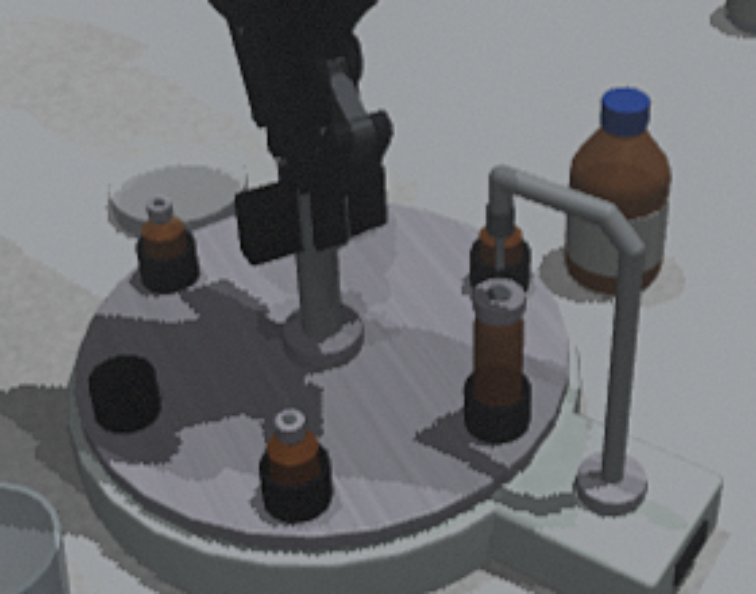

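The tall vial stands at (498,370) in the crop, directly below the needle (499,260) and upright. The turning moment is about 0 at 60°, as in the detent. Opening, then lifting.

```bash
python3 -m creep '0 0 0 0 0 0 0.8;0 0 0 0 0 0 0.6;0 0 0 0 0 0 0.4;0 0 0 0 0 0 0.2;0 0 0 0 0 0 0;0 0 0 0 0 0 0;0 0 0 0 0 0 0;0 0 0 0 0 0 0;0 0 0 0 0 0 0;0 0 0 0 0 0 0'
python3 -m creep '0 0 -0.2 0 0 0 0;0 0 -0.5 0 0 0 0;0 0 -0.9 0 0 0 0;0 0 -1.3 0 0 0 0;0 0 -1.7 0 0 0 0;0 0 -2.1 0 0 0 0;0 0 -2.5 0 0 0 0;0 0 -2.9 0 0 0 0;0 0 -3.2 0 0 0 0;0 0 -3.2 0 0 0 0'
python3 - <<'E'
from h import *
s=ctrl.read_state();print(s["force"],s["torque"])
for n in("scene",):
    d=ctrl.get_image(n);cv2.imwrite(f"pics/{n}6.png",cv2.resize(d["img"][120:340,120:400,::-1],None,fx=2.7,fy=2.7))
    X=lambda x,y:(120+x/2.7,120+y/2.7)
E
```

```text
clock: 8.27
eef_pos: [549.7, -19.8, 115.3]
tool_rot: [-3.142, 0.0, -0.558]
force: [-0.0, 0.4, 0.7]
width: 85.5
clock: 9.1
eef_pos: [551.3, -19.7, 246.4]
tool_rot: [-3.139, -0.005, -0.558]
force: [1.5, -1.1, -0.0]
width: 85.2
[ 1.5121507  -1.07556008 -0.04653543] [0.02114199 0.01003382 0.01431925]
```

View pics/scene6.png

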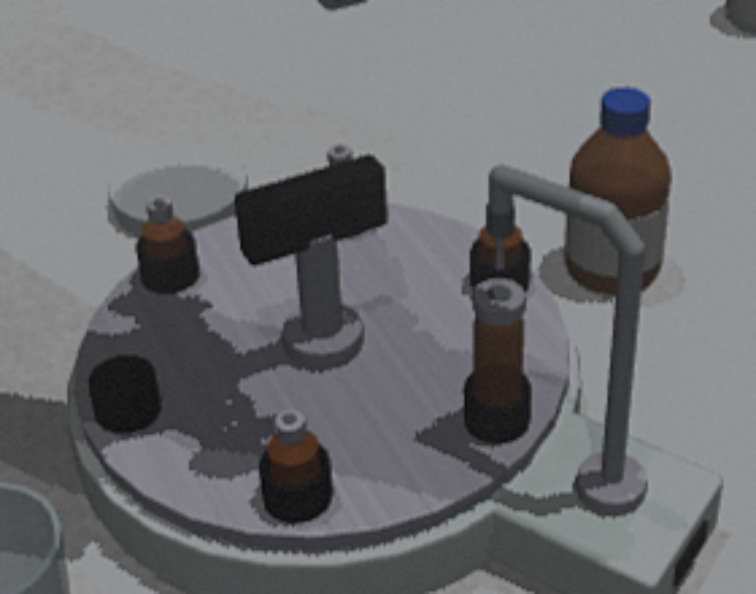

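Handle free; vial cap at crop (499,298), needle tip at (500,270). I let things settle, do a last measurement and hand in.

```bash
python3 -m creep '0 0 0 0 0 0 0;0 0 0 0 0 0 0;0 0 0 0 0 0 0;0 0 0 0 0 0 0;0 0 0 0 0 0 0;0 0 0 0 0 0 0'
python3 - <<'E'
from h import *
d=ctrl.get_image("scene");X=lambda x,y:(120+x/2.7-.3,120+y/2.7-.3)
a=ray(d,*X(499,298),125);b=ray(d,*X(500,270),140);print(a,b,np.hypot(*(a-b)[:2]))
print(cv2.absdiff(d["img"][120:340,120:400,::-1].copy(),cv2.resize(cv2.imread("pics/scene6.png"),(280,220))).mean())
if np.hypot(*(a-b)[:2])<10: print(ctrl.finish_job())
E
```

```text
clock: 9.65
eef_pos: [549.5, -19.8, 242.9]
tool_rot: [3.141, 0.001, -0.558]
force: [0.8, -0.4, 0.8]
width: 85.3
[651.70685091 -25.92181242 125.        ] [651.59778784 -25.2590465  140.        ] 0.6716795532624852
2.061087662337662
the job is handed in; nothing more can be done
None
```

I gripped the carousel's handle from above, turned it anticlockwise one position (60°), let go and lifted clear. I then handed the job in at about 9.7 s of the 32 s allowed.

- **Position:** measured in the last scene-camera picture, the tall vial's cap is about 1 mm from the needle's axis horizontally. The limit is 15 mm.
- **Vial:** it looked upright in its pocket in every picture.
- **Detent:** the turning moment was about 0 N m at 60° before I let go. The carousel did not visibly move after release, in the detent as far as the pictures show.
- **Robot:** the gripper was open and about 95 mm above the handle, and the wrist force was near zero.

No check failed. The only disagreement was a 2 to 5 mm difference between the two cameras on the handle's position, so I used the average. The top camera was blocked by the arm in its one picture with the gripper over the handle, so I did not use it again. The last position check therefore rests on the scene camera alone.

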